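# Third hand for a cup-rack upright

## Task

A colleague is about to screw the wide-footed wooden upright of the new cup rack to the sprung back panel in the jig. Pick up that upright, set it standing on the jig's bed between the two side guides with its foot plate flat against the back panel, and push the panel back with a steady 10 N or so (never as much as 20 N, which would bottom the springs). Keep that push for at least three seconds and finish while still holding and pressing it: do not let go; leave the narrow upright, remote control, scoop and tongs where they are.

Things in the scene. Friction and masses are not known exactly. Their poses are not given: they have to be found in the camera images.
- upright_wide: the part to hold: loose T-shaped light-wood upright, about 0.2 kg, standing. Web 72 mm long (x -37 to +35 mm), 14 mm thick (y), 60 mm high; across its far end a foot plate 100 mm wide (y), 12 mm thick (x +35 to +47 mm), 68 mm high, with dark screw holes. Origin: on the underside below the web's middle; x points along the web to the foot plate's flat outer face, z up
- wide_face (a point): centre of the flat outer face of the wide upright's foot plate, at (47, 0, 34) mm in its frame: this face goes against the back panel
- wide_grip (a point): a good point to pinch the wide upright's web across y, at (0, 0, 45) mm in its frame; the web's top is 15 mm higher
- upright_narrow: bystander: the same kind of T-shaped wooden upright, same frame and sizes, but with a foot plate only 60 mm wide. The two stand side by side in front of the jig, either one on the left
- jig: wooden jig fixed to the table. Origin at table level; x points from its open front edge to the back panel, z up. Flat bed: x -90 to +78, y -70 to +70 mm, top 12 mm above the table. Side guides: inner faces at y = +-55 mm, x -29 to +56, tops 36 mm above the table. Backstop: x 56 to 76 mm, 72 mm high. The upright can be lowered from above in front of the panel
- back_panel: sprung upright wooden panel in the jig, 104 mm wide, 10 mm thick, 2 to 62 mm above the bed; slides only along the jig's x on two rods with springs. Origin at bed level below its front face, which is at the jig's x = 20 mm when free; axes as the jig's
- panel_face (a point): centre of the back panel's front face, 33 mm above the bed; moves with the panel
- panel_travel (a joint): how far the back panel is pushed back along the jig's x, m: 0 free, 0.025 stopped. Linear springs of 800 N/m, no preload: 0.0125 is 10 N. The steel pointer on the panel stands between the two dark grooves on top of the left guide from 7.5 to 17.5 mm of travel (6 to 14 N)
- remote: bystander: grey remote control, 179 mm long, lying left of the uprights along the table's front edge; origin under its centre
- coffee_scoop: bystander: black measuring scoop, 119 mm long, lying left of the jig, beside the fridge
- ice_tongs: bystander: steel ice tongs, 158 mm long, lying left of the jig
- fridge_corner (a point): foot of the near right corner of the black fridge, a solid obstacle 0.54 m tall: from here its door runs to the left (+y) and its side runs away from the robot, bearing 0.11 rad to the right of +x. Keep the forearm and wrist clear of it: carry the upright to the right first, then forward

How it is judged:
On the way:
1. the wide upright stands on the jig's bed, held, square to the back panel, and presses it steadily with 6 to 14 N for 2 s (contact force between upright_wide and back_panel between 6 and 14 N and angle between the x axis of upright_wide and the x axis of jig, either way round below 0.06 rad and angle between upright_wide's own z axis and vertical below 0.06 rad and z of upright_wide in the frame of jig between 0.009 and 0.016 m and y of upright_wide in the frame of jig between -0.008 and 0.008 m and x of upright_wide in the frame of jig below 0 m and contact force between the fingers and upright_wide above 2 N and contact force between the arm and back_panel below 0.5 N and linear speed of upright_wide below 0.01 m/s), for 2 s.
At the end, for the whole second after the job is handed in: still held by the fingers (over 2 N), the wide upright stands upright on the jig's bed (within 4 mm of it, tilt under 0.06 rad), centred between the guides within 8 mm, square to the jig within 0.06 rad, at rest, pressing the back panel with 6 to 14 N, the robot itself not touching the panel (all of step 1); the arm keeps its last pose, push and grip.
It fails at once if the back panel is pressed with more than 20 N or its springs are bottomed (contact force between upright_wide and back_panel above 20 N or value of joint panel_travel above 0.0245 m).
It fails at once if the narrow upright is disturbed (moved more than 25 mm) (distance of upright_narrow from where it was at the start of the episode above 0.025 m).
It fails at once if the remote control is disturbed (moved more than 25 mm) (distance of remote from where it was at the start of the episode above 0.025 m).
It fails at once if the coffee scoop is disturbed (moved more than 25 mm) (distance of coffee_scoop from where it was at the start of the episode above 0.025 m).
It fails at once if the ice tongs is disturbed (moved more than 25 mm) (distance of ice_tongs from where it was at the start of the episode above 0.025 m).
It also fails if it takes over 48 s, if anything falls off the work surface, if the arm or the gripper's body presses on something with over 40 N, if the wrist force passes 120 N, or if a joint passes its speed limit or range.

## Robot

A 6-joint arm with a two-finger parallel gripper is mounted at the origin on a cart in front of the work surface, level with it; the furniture and walls round the work are solid. World frame = base frame: x ahead of the robot, y to its left, z up, the work surface at z = 0. Lengths are in m, angles in rad, forces in N, time in s.
With the tool pointing down it reaches from about 0.3 to 0.875 m from the base axis. Payload 6.4 kg.
Tool frame: the origin (TCP) lies on the centre line of the jaws, within the pads' length; the fingertips stand 22 mm ahead of it and the grasp point (between the pads) lies 3 mm ahead of it; z points along the fingers, y is the line along which they close (so a half turn about z gives the same grasp; the last joint's range is limited). The gripper opens to 85 mm and grips with 20 to 120 N. Pads are 22 mm wide; open, the fingers measure 114 mm over their backs; the gripper's body (76 mm by 85 mm) begins 54 mm behind the grasp point. The pads swing forward as they close: fully open they stand 13 mm farther back than shut.
Start: joints at [-1.421, 0.181, 1.607, -0, 1.354, -0.206], TCP at [0.2, -0.539, 0.253] pointing down, gripper open.
Joint ranges: [-2.99, 2.99], [-0.89, 2.07], [0.3, 2.58], [-1.14, 4.28], [0, 2.63], [-3.12, 3.12]. Speed limits (rad/s): [2.57, 2.57, 3.01, 3.14, 3.14, 3.14].

## Interface

Orientations are given as a unit quaternion [w, x, y, z].
In Python, from bench import ctrl gives the robot as it stands. The module is installed in compiled form; this text tells all that it offers.
- The arm moves only by the tool servo_tool, never from a script. Its argument "commands" is a list of rows, each a list of 3 entries, a list of its own where there are three numbers: the shift along the tool's x, y, z in mm, then the turn about the tool's z in rad, then the finger opening in mm, from 0 to 85.4. In form: [[[dx, dy, dz], turn, jaw], ...]. A call has 1 to 20 rows; each row shifts and turns the commanded pose from where the row before left it, along the tool's axes as they then stand; what a row does not reach is not made up. A row lasts 1/8 s, in which the tool goes at most 62.5 mm and 10.7 degrees, less where a joint would pass 70% of its speed; a pose out of reach is approached as far as the arm can. A call with a gripper value outside its range is refused whole. The fingers move at their own pace and stop on an object; the grip force is fixed at half the most. Time passes only in rows, so rows that do not move let the fingers close. It gives the time, the measured TCP pose, the force, the opening and the grip force at its end, in the units of the state.
- ctrl.get_obs(): the state, without advancing time (a new reading comes with each control period).
- ctrl.camera(name): name is "scene" or "top"; returns a dict with "color" (480x640x3 uint8, red, green, blue), "z_map" (480x640 float32, m along the optical axis (not along the pixel's ray), 0 where there is no reading), "fx", "fy", "cx", "cy" (pixels), "R" (3x3) and "t" (3): a world point X has camera coordinates R X + t. Camera axes: x right, y down, z forward; pixel columns grow to the right and rows downward; lengths in m; the calibration is good to about 2 mm. A picture is of the moment at which its call begins.
- ctrl.hand_in(): hands the job in; it is judged then, once.
The state is a dict: "time_s": time; "q": joint angles; "dq": joint speeds; "joint_efforts": joint torques, N m; "eef_pos": TCP position; "eef_rot": TCP orientation; "wrist_force": force on the tool from outside, world axes, zero at the start; "torque": the same for the moment, N m; "opening": opening from 0.0 (shut) to 1.0 (fully open); "grasp_force": force on a finger pad.
Only numpy, scipy, OpenCV 4.12 (cv2) and the standard library are available. Lean on these libraries where they do the work, as an engineer would, in place of code of your own. Each camera call takes 0.05 s, during which the arm holds its last target. There are 200 camera calls.

## Working session

There is one attempt and no reset: what is moved stays moved. The work goes in short steps, Python scripts to look and compute and a tool call to move; the robot and the scene stay as the last step left them, time stands still between calls to the robot, and variables do not carry over. Pictures are saved under pics/ and viewed, at most 10 in all, crops included, and the job is handed in when it is done.

Besides the shell and the picture viewer there is one more tool, called after "Call:" in YAML: its name, and indented under it one key for each argument. servo_tool: Moves the arm, as the interface text tells. Its arguments: {"type":"object","properties":{"commands":{"type":"array"}},"required":["commands"]}

```bash
mkdir -p pics; python3 - <<'E'
from bench import ctrl
import cv2,numpy as np
o=ctrl.get_obs();print(o['time_s'],o['eef_pos'],o['eef_rot'],o['opening'])
for n in("scene","top"):
    c=ctrl.camera(n);cv2.imwrite(f"pics/{n}0.png",c["color"][:,:,::-1]);np.savez(f"{n}0.npz",**c)
    print(n,c['fx'],c['cx'],c['cy'],-c['R'].T@c['t'],c['R'].round(3).tolist())
E
```

```text
0.0 [ 0.20021879 -0.53846559  0.25239048] [-8.62228818e-04  9.84220126e-01  1.76946315e-01  3.49981101e-05] 0.9991506590420544
scene 580.983498160601 322.1928116656548 241.93793101865765 [-0.21532948  0.7379361   0.74385536] [[-0.645, -0.764, 0.017], [-0.43, 0.343, -0.835], [0.632, -0.546, -0.55]]
top 525.3516113694754 332.6592436999569 237.57981325341657 [0.45416349 0.06515845 1.143899  ] [[0.021, -1.0, 0.018], [-0.997, -0.022, -0.08], [0.081, -0.016, -0.997]]
```

View pics/scene0.png

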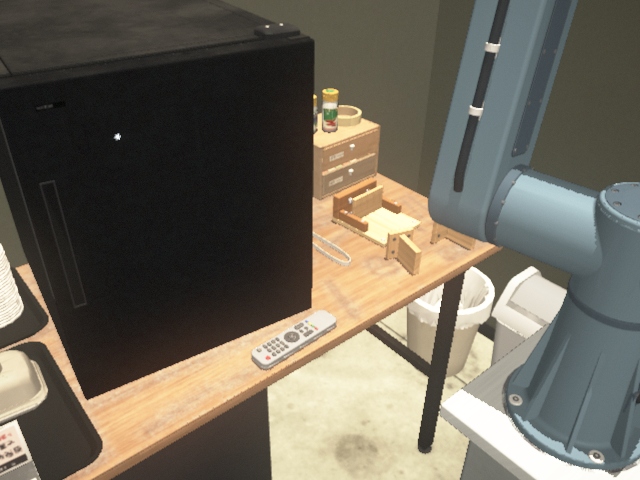

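View pics/top0.png

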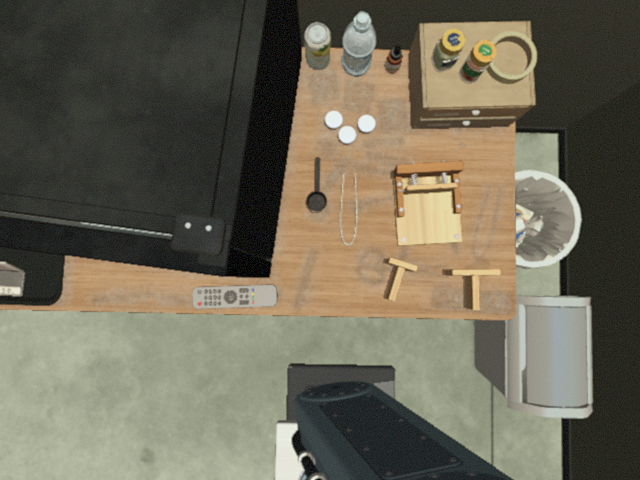

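The top view shows the wide upright at right (foot plate at ~(475,272), web down to ~(476,308)). The narrow one is at (402,275), and the jig at (430,210) has its panel toward the top of the picture. I'll enlarge that region.

```bash
cat > h.py <<'E'
import numpy as np,cv2
from bench import ctrl
def ray(c,uv,z):
    uv=np.atleast_2d(uv).astype(float)
    d=np.c_[(uv[:,0]-c['cx'])/c['fx'],(uv[:,1]-c['cy'])/c['fy'],np.ones(len(uv))]@c['R']
    C=-c['R'].T@c['t']; return C+d*((z-C[2])/d[:,2])[:,None]
def pts(c):
    v,u=np.mgrid[:480,:640];zm=c['z_map']
    P=np.stack([(u-c['cx'])/c['fx']*zm,(v-c['cy'])/c['fy']*zm,zm],-1)
    return (P-c['t'])@c['R']
def proj(c,X):
    p=np.atleast_2d(X)@c['R'].T+c['t'];return np.c_[p[:,0]/p[:,2]*c['fx']+c['cx'],p[:,1]/p[:,2]*c['fy']+c['cy']]
E
python3 - <<'E'
from h import *
c=dict(np.load('top0.npz'));P=pts(c)
im=c['color'][150:320,380:520,::-1]
cv2.imwrite('pics/crop0.png',cv2.resize(im,None,fx=4.5,fy=3.5 if 0 else 3.5*1,interpolation=cv2.INTER_CUBIC) if 0 else cv2.resize(im,None,fx=3.5,fy=3.5,interpolation=cv2.INTER_CUBIC))
Z=P[...,2]
for nm,(u0,u1,v0,v1),lo,hi in [("wide",(445,510,258,315),.03,.09),("narrow",(380,422,250,305),.03,.09),("bedtop",(390,470,190,250),.008,.018),("guides",(388,470,165,225),.028,.044),("tall",(388,470,155,195),.06,.09),("drawers",(405,540,15,130),.05,.5)]:
    m=np.zeros(Z.shape,np.uint8);m[v0:v1,u0:u1]=((Z>lo)&(Z<hi))[v0:v1,u0:u1]
    p=P[m>0]
    if len(p)==0: print(nm,0);continue
    r=cv2.minAreaRect(p[:,:2].astype(np.float32)*1000)
    print(nm,len(p),np.median(p[:,2]).round(4),np.round(r[0],1),np.round(r[1],1),round(r[2],1))
E
```

```text
wide 673 0.0612 [ 441.6 -249.2] [ 82.9 101.4] 1.2
narrow 493 0.0604 [456.  -86.3] [60.4 83.7] 72.8
bedtop 2876 0.012 [ 597.7 -158.5] [121.2 140.6] 4.3
guides 637 0.0358 [ 650.  -153.3] [103.9 139.1] 4.1
tall 978 0.072 [ 676.4 -151.9] [ 59.  139.6] 4.6
drawers 12901 0.1505 [ 900.9 -242.6] [224.2 297.5] 0.3
```

View pics/crop0.png

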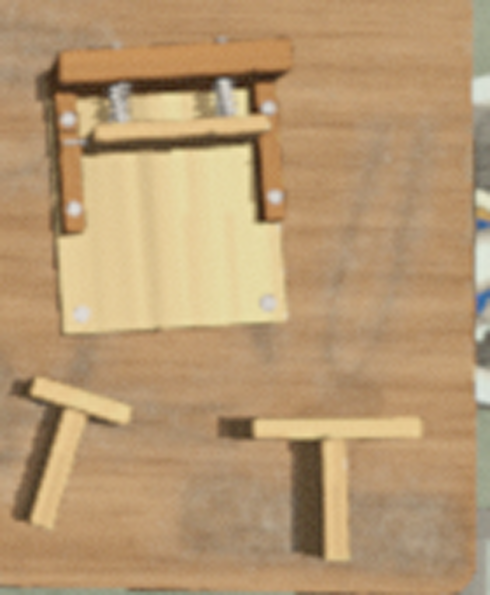

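```bash
cat > m.py <<'E'
from h import *
def rect(c,box,lo,hi,er=0):
    P=pts(c);Z=P[...,2];u0,u1,v0,v1=box
    m=np.zeros(Z.shape,np.uint8);m[v0:v1,u0:u1]=((Z>lo)&(Z<hi))[v0:v1,u0:u1]
    n,l,s,_=cv2.connectedComponentsWithStats(m)
    if n>2: m=(l==1+np.argmax(s[1:,4])).astype(np.uint8)
    return P[m>0]
E
python3 - <<'E'
from m import *
c=dict(np.load('top0.npz'))
def rep(n,p):
    r=cv2.minAreaRect(p[:,:2].astype(np.float32)*1000)
    l=cv2.fitLine(p[:,:2].astype(np.float32),cv2.DIST_HUBER,0,.01,.01).ravel()
    print(n,len(p),p.mean(0).round(4),np.round(r[0],1),np.round(r[1],1),round(r[2],1),'line deg',np.degrees(np.arctan2(l[1],l[0])).round(2))
rep('plate',rect(c,(445,510,258,277),.0645,.075))
rep('web',rect(c,(460,490,277,315),.056,.064))
rep('nplate',rect(c,(380,422,250,305),.0645,.075))
p=rect(c,(400,465,170,200),.068,.08);rep('panel',p)   # top at 12+62=74
rep('backstop',rect(c,(390,470,158,176),.065,.08))
rep('Lguide',rect(c,(388,408,178,225),.03,.042))
rep('Rguide',rect(c,(448,470,175,222),.03,.042))
rep('bed',rect(c,(390,470,185,250),.009,.016))
# fridge corner
P=pts(c)
E
```

```text
plate 267 [ 0.4777 -0.2482  0.068 ] [ 477.8 -248.3] [10.3 99.9] 1.2 line deg -88.86
web 219 [ 0.4337 -0.2488  0.0595] [ 433.7 -249. ] [65.9 14.7] 2.0 line deg 2.12
nplate 160 [ 0.4906 -0.0967  0.0679] [490.3 -96.9] [60.4 11.9] 72.8 line deg 73.31
panel 254 [ 0.652  -0.1539  0.0736] [ 652.5 -154. ] [ 11.  102.1] 4.6 line deg -85.37
backstop 654 [ 0.6925 -0.1499  0.0715] [ 692.9 -150.7] [ 21.4 139.4] 4.9 line deg -85.44
Lguide 245 [ 0.6352 -0.0938  0.0358] [635.7 -98.1] [81.7 22. ] 4.2 line deg 4.88
Rguide 226 [ 0.643  -0.2161  0.0357] [ 644.3 -216.3] [80.7 14.1] 5.0 line deg 4.46
bed 2593 [ 0.5901 -0.1601  0.0122] [ 593.1 -158.6] [111.6 140.5] 5.2 line deg -80.29
```

Measured values:

| Item | Position | Yaw |
|---|---|---|
| Jig origin | ≈ (0.627, −0.156) | 0.081 |
| Wide upright origin | ≈ (0.437, −0.249) | ≈ 0.023 |

The heights and sizes (68/60/72/74/36/12 mm; plate 100, panel 102, backstop 21×139) agree with those given. First I turn the tool +0.333, then go above the web.

Call:
servo_tool:
  commands:
    - [[0,0,0],0.111,85]
    - [[0,0,0],0.111,85]
    - [[0,0,0],0.111,85]
    - [[20,-24,6],0,85]
    - [[20,-24,6],0,85]
    - [[20,-24,6],0,85]
    - [[20,-24,6],0,85]
    - [[20,-24,6],0,85]
    - [[20,-24,6],0,85]
    - [[20,-24,6],0,85]
    - [[20,-24,6],0,85]
    - [[20,-24,6],0,85]
    - [[20,-24,6],0,85]
    - [[20,-24,6],0,85]
    - [[20,-20,6],0,85]
    - [[0,0,0],0,85]
    - [[0,0,0],0,85]

```text
time_s: 2.22
eef_pos: [0.4335, -0.2498, 0.1812]
eef_rot: [0.0, 1.0, 0.012, -0.0]
wrist_force: [-0.3, -0.5, 1.0]
opening: 0.992
grasp_force: 0.0
```

Call:
servo_tool:
  commands:
    - [[1,0,15],0,85]
    - [[1,0,20],0,85]
    - [[1,0,20],0,85]
    - [[0,0,20],0,85]
    - [[0,0,20],0,85]
    - [[0,0,20],0,85]
    - [[0,0,12],0,85]
    - [[0,0,6],0,85]
    - [[0,0,0],0,85]
    - [[0,0,0],0,40]
    - [[0,0,0],0,25]
    - [[0,0,0],0,18]
    - [[0,0,0],0,5]
    - [[0,0,0],0,5]
    - [[0,0,0],0,5]
    - [[0,0,0],0,5]
    - [[0,0,0],0,5]
    - [[0,0,0],0,5]

```text
time_s: 4.47
eef_pos: [0.437, -0.2497, 0.0486]
eef_rot: [0.0, 1.0, 0.011, 0.0]
wrist_force: [-0.8, 0.6, 5.4]
opening: 0.154
grasp_force: 59.5
```

```bash
python3 - <<'E'
from m import *
c=ctrl.camera('top');np.savez('top1.npz',**c);s=ctrl.camera('scene')
cv2.imwrite('pics/t1.png',np.hstack([cv2.resize(c['color'][220:340,370:530,::-1],(480,360)),cv2.resize(s['color'][150:330,300:460,::-1],(320,360))]))
E
```

```text
(no output)
```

View pics/t1.png

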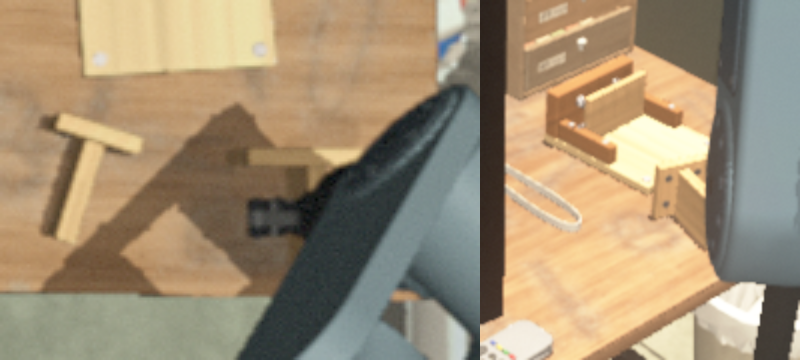

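The web is gripped: opening is 13 mm, pad force 60 N, and the right-hand crop shows the foot plate still standing straight. I'll lift, turn to the jig's yaw and carry it over.

Call:
servo_tool:
  commands:
    - [[0,0,-10],0,5]
    - [[0,0,-20],0,5]
    - [[0,0,-20],0,5]
    - [[0,0,-20],0,5]
    - [[0,0,-20],0,5]
    - [[0,0,-10],-0.058,5]
    - [[10,0,0],0,5]
    - [[15,0,0],0,5]
    - [[20,-8,0],0,5]
    - [[20,-10,0],0,5]
    - [[20,-12,0],0,5]
    - [[20,-12,0],0,5]
    - [[20,-12,0],0,5]
    - [[20,-12,0],0,5]
    - [[12,-12,0],0,5]
    - [[0,0,0],0,5]
    - [[0,0,0],0,5]
    - [[0,0,0],0,5]

```text
time_s: 6.82
eef_pos: [0.5865, -0.1597, 0.1483]
eef_rot: [0.0, 0.999, 0.04, -0.0]
wrist_force: [0.5, 0.3, -2.8]
opening: 0.153
grasp_force: 58.5
```

```bash
python3 - <<'E'
from m import *
o=ctrl.get_obs();q=o['eef_rot'];print(o['time_s'],o['eef_pos'],q,2*np.arctan2(q[2],q[1]),o['wrist_force'],o['torque'])
c=ctrl.camera('top');np.savez('top2.npz',**c);s=ctrl.camera('scene');np.savez('scene2.npz',**s)
cv2.imwrite('pics/t2.png',np.hstack([cv2.resize(c['color'][150:270,370:530,::-1],(480,360)),cv2.resize(s['color'][150:290,300:424,::-1],(320,360))]))
E
```

```text
6.825 [ 0.58651416 -0.15968837  0.14834033] [ 7.55318216e-05  9.99201706e-01  3.99491628e-02 -9.62621912e-05] 0.07991959365877169 [ 0.53362952  0.25476411 -2.82997192] [-0.00452341  0.02432596  0.02635168]
```

View pics/t2.png

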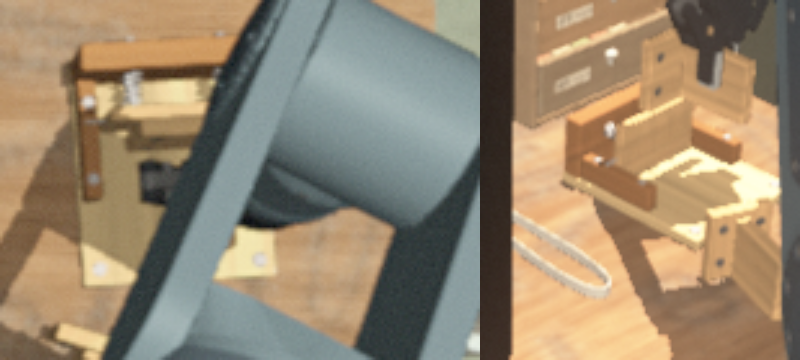

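The upright is held level above the bed. In the top crop the left half of its plate shows at ~(160,112) in front of the panel. I'll measure that piece from depth.

```bash
python3 - <<'E'
from m import *
J=np.array([.627,-.1557]);a=.081;R=np.array([[np.cos(a),np.sin(a)],[-np.sin(a),np.cos(a)]])
c=dict(np.load('top2.npz'))
p=rect(c,(395,460,175,205),.155,.18)
w=(p[:,:2]-J)@R.T
print(len(p),p[:,2].mean(),w.min(0),w.max(0),w.mean(0))
l=cv2.fitLine(p[:,:2].astype(np.float32),cv2.DIST_HUBER,0,.01,.01).ravel();print(np.degrees(np.arctan2(l[1],l[0])))
p=rect(c,(400,465,170,190),.068,.08);w=(p[:,:2]-J)@R.T;print('panel',len(p),w.min(0),w.max(0),w.mean(0))
# TCP in jig
o=ctrl.get_obs();print('tcp',(o['eef_pos'][:2]-J)@R.T)
s=dict(np.load('scene2.npz'))
P=pts(s);Z=P[...,2]
w=np.dstack([(P[...,:2]-J)@R.T,Z])
# near points: plate outer face & top in scene
m=(abs(w[...,0]+.003)<.03)&(abs(w[...,1])<.06)&(Z>.09)&(Z<.18)
print(m.sum(),np.percentile(Z[m],[1,99]))
E
```

```text
148 0.16635572532651813 [-0.00643228  0.01009103] [0.00595251 0.04951166] [-0.00093445  0.0309145 ]
-84.139404
panel 145 [ 0.02076127 -0.01488071] [0.03035287 0.0515591 ] [0.02552743 0.01985681]
tcp [-0.04054797 -0.00071083]
596 [0.10311809 0.17133721]
```

Call:
servo_tool:
  commands:
    - [[0,-1,10],0,5]
    - [[0,0,15],0,5]
    - [[0,0,15],0,5]
    - [[0,0,15],0,5]
    - [[0,0,12],0,5]
    - [[0,0,8],0,5]
    - [[0,0,5],0,5]
    - [[0,0,2],0,5]
    - [[0,0,1],0,5]
    - [[0,0,1],0,5]
    - [[0,0,1],0,5]
    - [[0,0,1],0,5]
    - [[0,0,0],0,5]
    - [[0,0,0],0,5]

```text
time_s: 8.68
eef_pos: [0.5869, -0.1581, 0.0623]
eef_rot: [0.0, 0.999, 0.04, 0.0]
wrist_force: [-0.7, 0.2, -1.9]
opening: 0.154
grasp_force: 58.5
```

Call:
servo_tool:
  commands:
    - [[0,0,0.5],0,5]
    - [[0,0,0.5],0,5]
    - [[0,0,0.3],0,5]
    - [[0,0,0],0,5]
    - [[0,0,0],0,5]

```text
time_s: 9.3
eef_pos: [0.5869, -0.1581, 0.061]
eef_rot: [-0.0, 0.999, 0.04, -0.0]
wrist_force: [-0.4, 0.2, -2.4]
opening: 0.152
grasp_force: 58.5
```

```bash
python3 - <<'E'
from m import *
J=np.array([.627,-.1557]);a=.081;R=np.array([[np.cos(a),np.sin(a)],[-np.sin(a),np.cos(a)]])
o=ctrl.get_obs();q=o['eef_rot'];print(o['eef_pos'],'jig',(o['eef_pos'][:2]-J)@R.T,2*np.arctan2(q[2],q[1]),o['wrist_force'])
c=ctrl.camera('top');np.savez('top3.npz',**c)
p=rect(c,(395,460,170,215),.074,.086);w=(p[:,:2]-J)@R.T
print(len(p),p[:,2].mean(),w.min(0),w.max(0),w.mean(0))
s=ctrl.camera('scene')
cv2.imwrite('pics/t3.png',np.hstack([cv2.resize(c['color'][150:270,370:530,::-1],(480,360)),cv2.resize(s['color'][150:290,300:424,::-1],(320,360))]))
E
```

```text
[ 0.58686181 -0.1581225   0.06096354] jig [-0.04020259  0.00083308] 0.08075476883076965 [-0.36212624  0.15590741 -2.35481797]
98 0.07985366039312328 [-0.00621085  0.01809046] [0.00613713 0.05089478] [0.00011899 0.03508971]
```

View pics/t3.png

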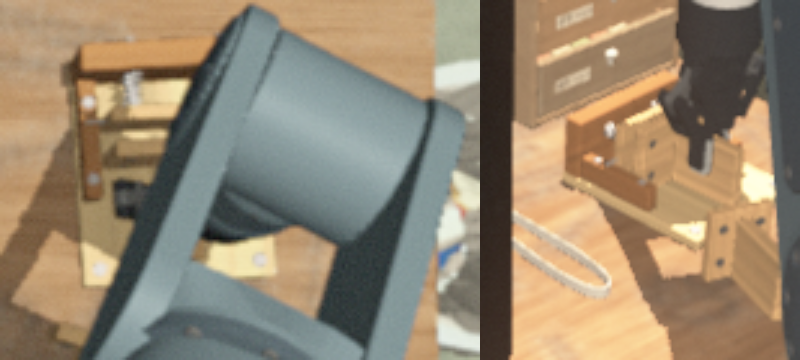

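The plate stands between the guides, at ~(140,150) in the left crop, with its top at 80 mm, as it should be on the bed. Its front is about 14 mm short of the panel, so I'll advance toward contact.

Call:
servo_tool:
  commands:
    - [[2,0,0],0,5]
    - [[3,0,0],0,5]
    - [[3,0,0],0,5]
    - [[2,0,0],0,5]
    - [[1,0,0],0,5]
    - [[0,0,0],0,5]
    - [[0,0,0],0,5]

```text
time_s: 10.28
eef_pos: [0.5978, -0.1572, 0.061]
eef_rot: [-0.0, 0.999, 0.04, -0.0]
wrist_force: [0.1, -0.4, -2.4]
opening: 0.156
grasp_force: 58.5
```

Call:
servo_tool:
  commands:
    - [[1,0,0],0,5]
    - [[1,0,0],0,5]
    - [[1,0,0],0,5]
    - [[1,0,0],0,5]
    - [[1,0,0],0,5]
    - [[1,0,0],0,5]
    - [[0,0,0],0,5]
    - [[0,0,0],0,5]
    - [[0,0,0],0,5]

```text
time_s: 11.4
eef_pos: [0.6037, -0.1567, 0.0609]
eef_rot: [-0.0, 0.999, 0.04, -0.0]
wrist_force: [-2.8, -0.0, -2.6]
opening: 0.157
grasp_force: 58.6
```

Call:
servo_tool:
  commands:
    - [[1,0,0],0,5]
    - [[1,0,0],0,5]
    - [[1,0,0],0,5]
    - [[1,0,0],0,5]
    - [[1,0,0],0,5]
    - [[1,0,0],0,5]
    - [[0,0,0],0,5]
    - [[0,0,0],0,5]
    - [[0,0,0],0,5]
    - [[0,0,0],0,5]

```text
time_s: 12.65
eef_pos: [0.6092, -0.1563, 0.0609]
eef_rot: [-0.0, 0.999, 0.04, -0.001]
wrist_force: [-6.4, 0.1, 0.6]
opening: 0.16
grasp_force: 58.9
```

```bash
python3 - <<'E'
from m import *
J=np.array([.627,-.1557]);a=.081;R=np.array([[np.cos(a),np.sin(a)],[-np.sin(a),np.cos(a)]])
o=ctrl.get_obs();q=o['eef_rot'];print(o['eef_pos'],'jig',(o['eef_pos'][:2]-J)@R.T,2*np.arctan2(q[2],q[1]),o['wrist_force'],o['torque'])
c=ctrl.camera('top')
for lo,hi in((.077,.086),(.070,.0765)):
    p=rect(c,(395,460,174,215),lo,hi);w=(p[:,:2]-J)@R.T
    if len(p):print(len(p),p[:,2].mean(),w.min(0),w.max(0),w.mean(0))
cv2.imwrite('pics/t4.png',cv2.resize(c['color'][155:225,385:465,::-1],(640,560),interpolation=cv2.INTER_CUBIC))
E
```

```text
[ 0.60920443 -0.15626325  0.06088464] jig [-0.01778279  0.00087846] 0.08086944293887044 [-6.41641066  0.14195014  0.62791926] [-0.1143424   0.9645051   0.00231237]
83 0.08027010496560895 [0.01642483 0.0179302 ] [0.02879895 0.04975717] [0.02272552 0.03435906]
68 0.07367307004063114 [0.02733167 0.01679176] [0.03851298 0.05162367] [0.03400994 0.0354764 ]
```

View pics/t4.png

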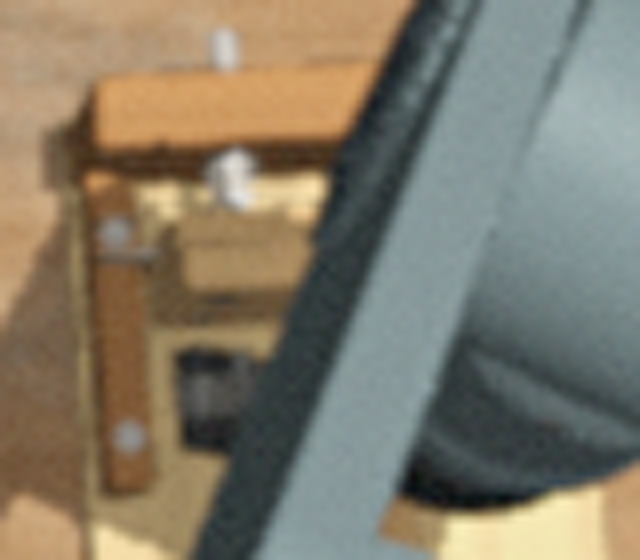

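Call:
servo_tool:
  commands:
    - [[1,0,0],0,5]
    - [[1,0,0],0,5]
    - [[1,0,0],0,5]
    - [[0.5,0,0],0,5]
    - [[0,0,0],0,5]
    - [[0,0,0],0,5]
    - [[0,0,0],0,5]
    - [[0,0,0],0,5]

```text
time_s: 13.7
eef_pos: [0.6122, -0.156, 0.0608]
eef_rot: [-0.0, 0.999, 0.04, -0.001]
wrist_force: [-9.3, -0.7, 2.3]
opening: 0.156
grasp_force: 59.2
```

Call:
servo_tool:
  commands:
    - [[0,0,0],0,5]
    - [[0,0,0],0,5]
    - [[0,0,0],0,5]
    - [[0,0,0],0,5]
    - [[0,0,0],0,5]
    - [[0,0,0],0,5]
    - [[0,0,0],0,5]
    - [[0,0,0],0,5]
    - [[0,0,0],0,5]
    - [[0,0,0],0,5]
    - [[0,0,0],0,5]
    - [[0,0,0],0,5]
    - [[0,0,0],0,5]
    - [[0,0,0],0,5]
    - [[0,0,0],0,5]
    - [[0,0,0],0,5]
    - [[0,0,0],0,5]
    - [[0,0,0],0,5]
    - [[0,0,0],0,5]
    - [[0,0,0],0,5]

```text
time_s: 16.2
eef_pos: [0.6122, -0.156, 0.0609]
eef_rot: [-0.0, 0.999, 0.04, -0.001]
wrist_force: [-9.6, -1.5, 3.4]
opening: 0.154
grasp_force: 59.2
```

```bash
python3 - <<'E'
from m import *
J=np.array([.627,-.1557]);a=.081;R=np.array([[np.cos(a),np.sin(a)],[-np.sin(a),np.cos(a)]])
o=ctrl.get_obs();q=o['eef_rot'];print(o['eef_pos'],'jig',(o['eef_pos'][:2]-J)@R.T,q,o['wrist_force'],abs(o['dq']).max())
c=ctrl.camera('top')
for lo,hi in((.077,.086),(.070,.0765)):
    p=rect(c,(395,460,174,215),lo,hi);w=(p[:,:2]-J)@R.T
    if len(p):print(len(p),p[:,2].mean(),w.min(0),w.max(0),w.mean(0))
s=ctrl.camera('scene')
cv2.imwrite('pics/t5.png',cv2.resize(s['color'][170:260,320:440,::-1],(720,540),interpolation=cv2.INTER_CUBIC))
E
```

```text
[ 0.61219234 -0.15601894  0.06088615] jig [-0.01478491  0.00088022] [-1.88831685e-04  9.99181087e-01  4.04400714e-02 -1.31181260e-03] [-9.5920168  -1.49833496  3.36176454] 0.001962021815842903
83 0.08027063591140435 [0.01930751 0.01874433] [0.03301291 0.050848  ] [0.02548392 0.03614759]
73 0.07353507994928132 [0.03058135 0.01558026] [0.04173881 0.05150907] [0.03677246 0.03423411]
```

View pics/t5.png

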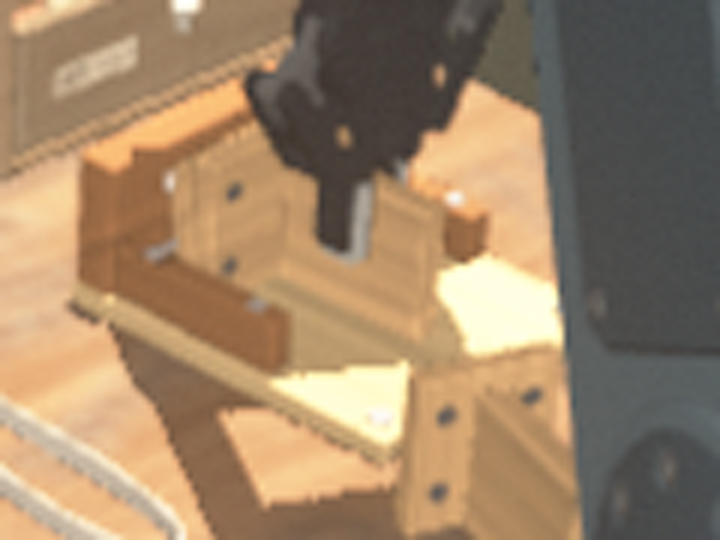

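The foot plate sits flat on the panel at ~(180,230), the upright stands on the bed, and the wrist reads about 9.6 N with about 12 mm of panel travel. I'll hold for another 1.5 s and hand in.

Call:
servo_tool:
  commands:
    - [[0,0,0],0,5]
    - [[0,0,0],0,5]
    - [[0,0,0],0,5]
    - [[0,0,0],0,5]
    - [[0,0,0],0,5]
    - [[0,0,0],0,5]
    - [[0,0,0],0,5]
    - [[0,0,0],0,5]
    - [[0,0,0],0,5]
    - [[0,0,0],0,5]
    - [[0,0,0],0,5]
    - [[0,0,0],0,5]

```text
time_s: 17.8
eef_pos: [0.6122, -0.156, 0.0609]
eef_rot: [-0.0, 0.999, 0.04, -0.001]
wrist_force: [-8.8, -0.8, 2.2]
opening: 0.157
grasp_force: 59.2
```

```bash
python3 -c "
from bench import ctrl
print(ctrl.get_obs()['wrist_force']);print(ctrl.hand_in())"
```

```text
[-8.82825069 -0.84148698  2.22227799]
the job is handed in; nothing more can be done
None
```

I handed the job in at about 18 s with the wide upright still gripped on the jig's bed, square to the back panel and pressing it with about 9 to 10 N by the wrist reading, held for over 4 s; no verdict came back.

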